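# Gauge the tank with the dipstick, then shut and lock its hatch

## Robot

A 7-joint arm with a two-finger parallel gripper is mounted at the origin on a cart in front of the work surface, level with it; the furniture and walls round the work are solid. World frame = base frame: x ahead of the robot, y to its left, z up, the work surface at z = 0. Lengths are in m, angles in rad, forces in N, time in s.
With the tool pointing down it reaches from about 0.375 to 0.925 m from the base axis. Payload 3.1 kg.
Tool frame: the origin (TCP) lies between the finger pads; the fingertips stand 19 mm ahead of it and the grasp point (between the pads) is the TCP; z points along the fingers, y is the line along which they close (so a half turn about z gives the same grasp; the last joint's range is limited). The gripper opens to 85 mm and grips with 20 to 120 N. Pads are 22 mm wide; open, the fingers measure 114 mm over their backs; the gripper's body (76 mm by 85 mm) begins 54 mm behind the grasp point. The pads swing forward as they close: fully open they stand 13 mm farther back than shut.
Start: joints at [-0.098, 0.383, 0.044, 1.598, -0.018, 1.161, -0.05], TCP at [0.65, 0, 0.25] pointing down, gripper open.
Joint ranges: [-2.61, 2.61], [-0.41, 2.15], [-1.48, 1.57], [0, 2.5], [-1.57, 4.71], [0.05, 1.97], [-2.85, 2.85]. Speed limits (rad/s): [2.79, 2.79, 3.14, 3.14, 3.14, 3.14, 3.14].

## Interface

Orientations are given as a unit quaternion [x, y, z, w].
In Python, from bench import move_ptp, movel, move_j, move_gripper, pause, inverse_kinematics, read_camera, camera_params, MotionError, sign_off, look_for, tip_of, read_time_s, read_qpos, read_joint_vel, read_effort, read_eef_pos, read_tcp_rot, read_ft_force, read_ft_torque, read_finger_gap, read_grasp_force gives the robot as it stands. Calls block until the motion is done:
- move_ptp(position, orientation): joint-space move of the TCP to a pose.
- movel(position, orientation=None, speed=0.15): straight line of the TCP; orientation=None keeps the orientation; speed is the mean speed in m/s.
- move_j(angles): joint-space move.
- move_gripper(opening, effort=None): finger opening in m; effort is the grip in N (None keeps the last); returns when the fingers have stopped.
- pause(seconds).
- inverse_kinematics(position, orientation): joint angles nearest the present ones, or None.
- read_camera(name): name is "scene" or "side" or "wrist"; returns the picture (420x560x3 uint8, red, green, blue); there is no depth.
- camera_params(name): a dict with "K" (3x3 intrinsics, pixels), "camera_from_world" (4x4, takes a point from world to camera coordinates). Camera axes: x right, y down, z forward; pixel columns grow to the right and rows downward; lengths in m; the calibration is good to about 2 mm. The wrist camera is an equidistant fisheye: a pixel r from the principal point sees the ray r / f radians off the axis. A picture is of the moment at which its call begins: read the wrist's pose just before it. camera_params takes no time and is no camera call; for the wrist camera it gives the pose at the moment of the call.
A pose or a line that the arm cannot do raises MotionError and nothing moves.
- sign_off(): hands the job in; it is judged then, once.
Trained networks look in the newest picture that a camera, given by its name, has taken for a name from the list of things; names that differ only in an ending like _2 or _b are one class to them, and where a whole thing is asked for, a point or a joint stands for the part that bears it (a point fixed in the world has none). Each returns a list of dicts, best first, with "confidence" (0 to 1); they miss things now and then, are a little off and sometimes report something else, mostly with a low value. They report only what shows in the picture. A call takes as long as a camera call.
- look_for(camera, name): "at" ([column, row] in pixels, amid what is visible of it).
- tip_of(camera, name): "at" ([column, row] in pixels: a listed point, or the origin of a listed thing).
Readings, each from a call of its own:
- read_time_s(): time.
- read_qpos(): joint angles.
- read_joint_vel(): joint speeds.
- read_effort(): joint torques, N m.
- read_eef_pos(): TCP position.
- read_tcp_rot(): TCP orientation.
- read_ft_force(): force on the tool from outside, world axes, zero at the start.
- read_ft_torque(): the same for the moment, N m.
- read_finger_gap(): finger opening in m.
- read_grasp_force(): force on a finger pad.
Only numpy, scipy, OpenCV 4.12 (cv2) and the standard library are available. Lean on these libraries where they do the work, as an engineer would, in place of code of your own. Each camera call takes 0.05 s, during which the arm holds its last target. There are 200 camera calls.

## Task

Gauge the tank: take the dipstick from its stand, lower it upright through the open mouth until its tip is at the tank floor, and hang it back in the fork of the stand. Then slide the hatch shut by its knob, turn the knob backwards (counter-clockwise from above) until it passes the thread start and drops with a click, and screw it forward (clockwise) to its stop. Do not knock the glass beaker about.

Things in the scene. Friction and masses are not known exactly. Their poses are not given: they have to be found in the camera images.
- tank: grey plastic tank, fixed, 130 (its x) x 250 (its y) x 85 mm high, white lid plate (deck) with a 60 x 60 mm square mouth towards its +y end. Origin: centre of its underside, z up, yaw varies. The hatch slides on the deck between two low guides along the tank's y axis.
- tank_mouth (a point): point in the part of the mouth that the open hatch leaves free, at deck height (85 mm above the bench). The mouth reaches from 35 mm towards the tank's -y to 25 mm towards +y of this point and 30 mm to either side; the hatch, if partly closed at the start, covers at most the first 22 mm on the -y side.
- tank_floor (a point): point on the tank's inner floor straight below tank_mouth, 76 mm below the deck
- dipstick: upright dipstick, about 80 g: steel rod 10 mm thick, 110 mm long, below a round collar (30 mm wide, 6 mm high); above it a flat white handle 12 mm thick (its y), 36 mm wide (its x), from 5 to 61 mm above the origin. Origin: centre of the collar's underside. Grip the handle across its 12 mm, about 38 mm above the origin.
- dip_tip (a point): lower end of the dipstick's rod, 110 mm below the dipstick's origin; the dip counts when it is inside the mouth and within 15 mm of tank_floor's height
- stand: fixed stand, base 100 x 100 mm, a post carrying a level aluminium fork plate 54 mm wide whose top is 125 mm above the bench. Origin: centre of the base's underside; yaw varies. The fork's slot is 15 mm wide, runs along the stand's x and opens towards the stand's -x (mouth at x = -55 mm, closed end at x = 0); nothing stands above the plate.
- stand_seat (a point): centre of the slot at the fork's top face, at stand x = -25 mm (30 mm in from the mouth of the slot). Here the dipstick hangs by its collar, its origin at this point (its x along the stand's x). Bring it in along the stand's +x with the collar held some 10 mm above the fork, then lower it.
- hatch (a joint): position of the sliding steel hatch, m: 0 fully open, 0.070 fully shut (stop); it moves along the tank's +y as it closes, with about 1.5 N friction, and carries the knob
- knob_turn (a joint): knob angle, rad, counter-clockwise from above positive; stops at -1.1 (forward) and +0.32 (backward). At 0 the wing lies along the tank's x. Starts at -1.0 to -0.5, not engaged: its lug rides on top of the thread ridge, rising 1.5 mm per rad turned backwards. Beyond about +0.14 it can drop 9 mm; then, turned forward, it descends 1.5 mm per rad under the ridge. Friction about 0.03 N m.
- knob_lift (a joint): height of the knob, m: -0.0015 to 0 while it rides on the ridge, about -0.009 once it has dropped, about -0.0107 screwed home. It drops by its own weight (1.5 N) when no longer held by the fingers, and only with the hatch shut: its stud enters a hole in the deck there.
- knob_grip (a point): grip point on the knob's axis, 12 mm below the top of its wing. The wing is a black bar 66 mm long (along the point's x), 14 mm thick (its y) and 38 mm high, on a ribbed round skirt of 45 mm diameter whose top is 26 mm below this point. The point moves with hatch and knob.
- beaker: glass beaker, 70 mm wide, 88 mm high, loose bystander; origin centre of its underside

How it is judged:
By the outcome, as a careful person would: the job done as asked, in the order asked, and still so for the second after the job is handed in, with the robot touching nothing.
It also fails if it takes over 67 s, if anything falls off the work surface, if the arm or the gripper's body presses on something with over 40 N, if the wrist force passes 120 N, or if a joint passes its speed limit or range.

## Working session

There is one attempt and no reset: what is moved stays moved. The work goes in short steps, each a Python script; the robot and the scene stay as the last script left them, time stands still between calls to the robot, and variables do not carry over. Pictures are saved under pics/ and viewed, at most 11 in all, crops included, and the job is handed in when it is done.

```bash
ls; mkdir -p pics
cat > h.py <<'E'
import numpy as np, cv2
from bench import *
from scipy.optimize import least_squares
def cam(name):
    p=camera_params(name); return np.array(p["K"]),np.array(p["camera_from_world"])
def ray(name,px,P=None):
    K,T=P or cam(name); R=T[:3,:3]; o=-R.T@T[:3,3]
    d=np.array([(px[0]-K[0,2])/K[0,0],(px[1]-K[1,2])/K[1,1]])
    if name=="wrist":
        r=np.linalg.norm(d); v=np.r_[d/max(r,1e-9)*np.sin(r),np.cos(r)]
    else: v=np.r_[d,1]
    v=R.T@v; return o,v/np.linalg.norm(v)
def tri(rays):
    A=np.zeros((3,3));b=np.zeros(3)
    for o,d in rays:
        M=np.eye(3)-np.outer(d,d);A+=M;b+=M@o
    p=np.linalg.solve(A,b)
    return p,[round(1e3*np.linalg.norm((np.eye(3)-np.outer(d,d))@(p-o)),1) for o,d in rays]
def atz(r,z): return r[0]+r[1]*(z-r[0][2])/r[1][2]
def down(yaw):
    # tool z down, tool y axis at world angle yaw
    from scipy.spatial.transform import Rotation as Ro
    y=np.array([np.cos(yaw),np.sin(yaw),0]);z=np.array([0,0,-1.]);x=np.cross(y,z)
    return Ro.from_matrix(np.c_[x,y,z]).as_quat()
def save(n,im): cv2.imwrite("pics/"+n+".png",im[:,:,::-1])
E
python3 - <<'E'
from h import *
P={}
ims=[]
for c in ["scene","side","wrist"]:
    P[c]=cam(c); im=read_camera(c); save(c,im)
    print(c,P[c][0][0],"pos",np.round(ray(c,[280,210],P[c])[0],3),"dir",np.round(ray(c,[280,210],P[c])[1],2))
names=["tank","tank_mouth","dipstick","dip_tip","stand","stand_seat","knob_grip","beaker","tank_floor","hatch"]
for n in names:
    rs=[]
    for c in P:
        for f in (tip_of,look_for):
            try:t=f(c,n)
            except Exception as e: print(n,c,f.__name__,e);continue
            print(n,c,f.__name__,[(np.round(d["at"]).tolist(),round(d["confidence"],2)) for d in t[:2]])
            if f is tip_of and t: rs.append(ray(c,t[0]["at"],P[c]))
    if len(rs)>1: p,e=tri(rs);print("   ->",np.round(p,4),e)
print(read_time_s())
E
```

```text
pics
scene [390.86914759   0.         278.67312673] pos [0.125 0.478 0.728] dir [ 0.44 -0.55 -0.7 ]
side [455.85375375   0.         275.39472355] pos [-0.001  0.723  0.436] dir [ 0.51 -0.79 -0.35]
wrist [325.1922621   0.        284.0955566] pos [0.649 0.083 0.372] dir [-0.02 -0.32 -0.95]
tank scene call [([224.0, 288.0], 0.74)]
tank scene call [([221.0, 279.0], 0.79)]
tank side call [([207.0, 288.0], 0.86), ([305.0, 223.0], 0.27)]
tank side call [([203.0, 270.0], 0.77)]
tank wrist call [([174.0, 42.0], 0.72)]
tank wrist call [([166.0, 74.0], 0.79), ([148.0, 96.0], 0.5)]
   -> [ 0.5213  0.1681 -0.0033] [np.float64(4.2), np.float64(1.2), np.float64(4.5)]
tank_mouth scene call [([211.0, 283.0], 0.84), ([328.0, 199.0], 0.16)]
tank_mouth scene call [([226.0, 278.0], 0.93)]
tank_mouth side call [([195.0, 258.0], 0.87)]
tank_mouth side call [([202.0, 269.0], 0.98)]
tank_mouth wrist call [([194.0, 309.0], 0.33)]
tank_mouth wrist call [([163.0, 76.0], 0.74), ([94.0, 245.0], 0.31)]
   -> [0.5679 0.0889 0.0776] [np.float64(120.5), np.float64(66.1), np.float64(180.9)]
dipstick scene call [([336.
[... 2281 characters left out ...]
l [([205.0, 269.0], 0.94)]
tank_floor wrist call [([149.0, 370.0], 0.68), ([172.0, 43.0], 0.32)]
tank_floor wrist call [([164.0, 74.0], 0.68)]
   -> [0.5266 0.1338 0.2179] [np.float64(173.1), np.float64(173.1)]
hatch scene call it knows: beaker, dip_tip, dipstick, knob_grip, stand, stand_seat, tank, tank_floor, tank_mouth
hatch scene call [([231.0, 242.0], 0.57)]
hatch side call it knows: beaker, dip_tip, dipstick, knob_grip, stand, stand_seat, tank, tank_floor, tank_mouth
hatch side call [([317.0, 233.0], 0.66), ([216.0, 233.0], 0.65)]
hatch wrist call it knows: beaker, dip_tip, dipstick, knob_grip, stand, stand_seat, tank, tank_floor, tank_mouth
hatch wrist call [([154.0, 75.0], 0.86)]
3.0
```

View pics/scene.png

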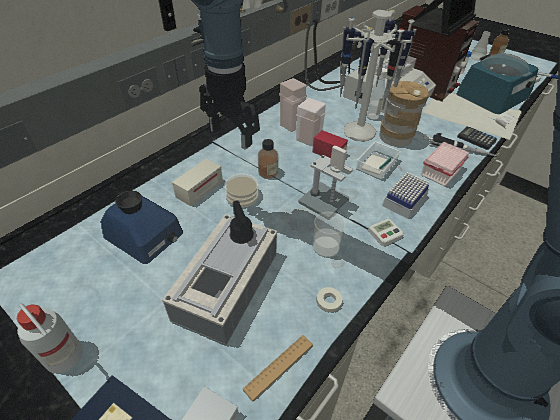

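View pics/wrist.png

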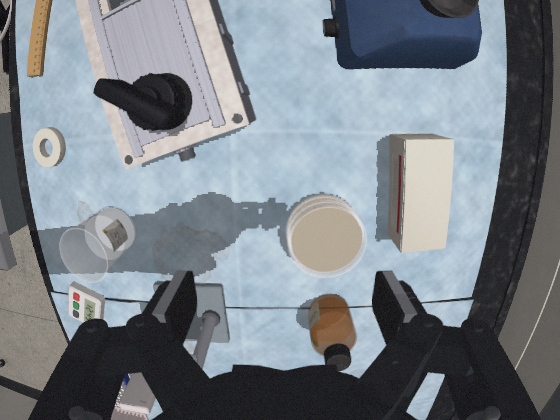

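Run:
```python
from h import *
a=tri([ray("scene",[211,283]),ray("side",[195,258])]);print("mouth",a)
a=tri([ray("scene",[340,171]),ray("side",[314,178])]);print("seat",a)
```

```text
mouth (array([0.49939119, 0.21827572, 0.08841953]), [np.float64(1.5), np.float64(1.5)])
seat (array([ 0.48555324, -0.18964052,  0.12791718]), [np.float64(5.9), np.float64(5.9)])
```

The scene shows the tank (mouth ≈(210,283), knob ≈(240,215)), the stand with the white handle ≈(338,165), and the beaker ≈(330,240). The wrist view shows the knob at (150,98) and the stand base at (205,315). Positions fit the stated heights, so I'll move above the stand.

```bash
cat >> h.py <<'E'
def look(names,tag=None):
    P=cam("wrist"); im=read_camera("wrist")
    if tag: save(tag,im)
    out={}
    for n in names:
        t=tip_of("wrist",n)
        if t: out[n]=(ray("wrist",t[0]["at"],P),t[0]["confidence"],np.round(t[0]["at"]))
    return out
E
python3 - <<'E'
from h import *
for y in (1.57,-1.57):
    q=inverse_kinematics([0.48,-0.19,0.32],down(y)); print(y,q is not None and np.round(q,2))
print(read_tcp_rot(),down(0))
ys=[y for y in (1.57,-1.57) if inverse_kinematics([0.48,-0.19,0.32],down(y)) is not None]
y=min(ys,key=lambda y:abs(inverse_kinematics([0.48,-0.19,0.32],down(y))[6]))
print("use",y)
move_ptp([0.49,-0.12,0.32],down(y))
N=["dipstick","stand_seat","stand"]
a=look(N,"st1")
movel([0.50,-0.19,0.32],speed=0.2)
b=look(N,"st2")
for n in N:
    for k,v in(("a",a),("b",b)):
        if n in v: print(n,k,v[n][2],round(v[n][1],2),np.round(atz(v[n][0],0.125 if n!="stand" else 0),4))
    if n in a and n in b: print(tri([a[n][0],b[n][0]]))
print(cam("wrist")[1][:3,:3].round(2).tolist(), read_time_s())
cv2.imwrite("pics/st.png",np.hstack([cv2.imread("pics/st1.png"),cv2.imread("pics/st2.png")])[:, :])
i=cv2.imread("pics/st.png");cv2.imwrite("pics/st.png",cv2.resize(i,(800,300)))
E
```

```text
1.57 [ 0.33  0.07 -0.03  1.83  0.    1.24  1.86]
-1.57 [-0.05  0.06  0.36  1.85 -0.02  1.24 -1.25]
[ 7.07089516e-01  7.07124046e-01  1.82565311e-06 -2.01390268e-05] [0.70710678 0.70710678 0.         0.        ]
use -1.57
dipstick a [358. 185.] 0.95 [ 0.4925 -0.195   0.125 ]
dipstick b [291. 193.] 0.6 [ 0.4929 -0.196   0.125 ]
(array([ 0.49148977, -0.19607322,  0.12060182]), [np.float64(0.1), np.float64(0.1)])
stand_seat a [364. 185.] 0.73 [ 0.4928 -0.2009  0.125 ]
stand_seat b [294. 194.] 0.73 [ 0.4921 -0.1991  0.125 ]
(array([ 0.49457871, -0.19885353,  0.13303855]), [np.float64(0.2), np.float64(0.2)])
stand a [340. 144.] 0.83 [ 0.5191 -0.1956  0.    ]
[[0.0, -1.0, -0.0], [-0.95, -0.0, 0.32], [-0.32, -0.0, -0.95]] 5.125
```

View pics/st2.png

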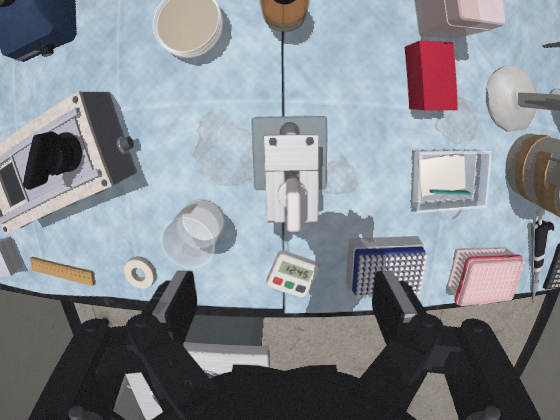

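Run:
```python
import cv2
i=cv2.imread("pics/st2.png")[110:240,220:360]; cv2.imwrite("pics/stc.png",cv2.resize(i,None,fx=4.5,fy=4.5,interpolation=cv2.INTER_CUBIC))
```

```text
(no output)
```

View pics/stc.png

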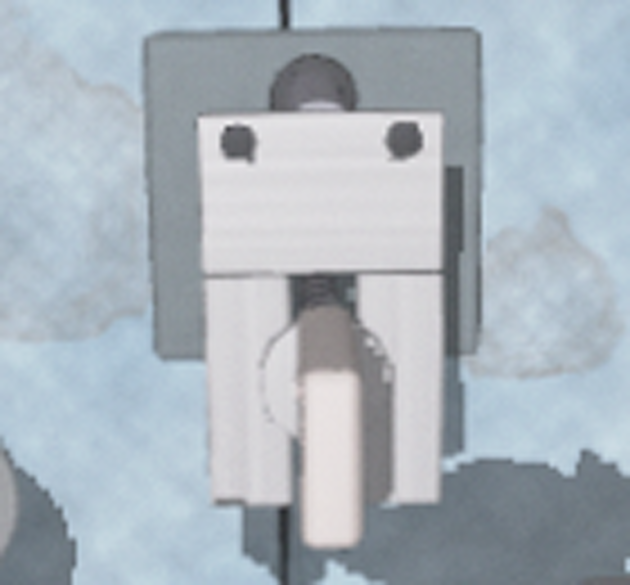

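The crop shows the fork corners (213,503), (440,502), (198,114) and (443,113), and the handle top (303,370)–(363,547). It is nearly aligned with the world.

Run:
```python
from h import *
for nm,z,L in(("fork",.125,[(213,503),(440,502),(203,272),(443,272),(198,114),(443,113),(292,300),(358,300),(292,500)]),("handle",.186,[(303,370),(358,372),(363,547),(306,547)])):
    P=[atz(ray("wrist",[u/4.5+220,v/4.5+110]),z) for u,v in L]
    print(nm,np.round([p[:2] for p in P],4).tolist())
    if nm=="handle": print(np.mean(P,axis=0))
```

```text
fork [[0.4618, -0.17], [0.4621, -0.2229], [0.5164, -0.1685], [0.5167, -0.2218], [0.5517, -0.1677], [0.5522, -0.2209], [0.5101, -0.1882], [0.5101, -0.2029], [0.4626, -0.1884]]
handle [[0.5108, -0.1901], [0.5105, -0.2002], [0.476, -0.2017], [0.476, -0.1909]]
[ 0.493311   -0.19571223  0.186     ]
```

Run:
```python
from h import *
yaw=np.radians(-90+1.4); o=down(yaw); p=np.array([0.4925,-0.1957,0])
move_gripper(0.05,60)
move_ptp([p[0],p[1],0.24],o)
movel([p[0],p[1],0.163],o,speed=0.12)
move_gripper(0.0,60)
print("gap",read_finger_gap(),"F",read_grasp_force(),read_eef_pos(),read_ft_force())
movel([p[0],p[1],0.36],o,speed=0.2)
print("gap",read_finger_gap(),read_ft_force())
move_ptp([0.49,0.19,0.36],o)
N=["knob_grip","tank_mouth","tank","dipstick"]
a=look(N,"tk1")
K=read_camera("scene");ms=tip_of("scene","tank_mouth")
Z={"knob_grip":.15,"tank_mouth":.085,"tank":0,"dipstick":.32}
for n in a: print(n,a[n][2],round(a[n][1],2),np.round(atz(a[n][0],Z[n]),4))
print(read_time_s(),read_eef_pos())
```

```text
gap 0.011231477316074837 F 60.66767692565918 [ 0.49308288 -0.19594622  0.16376965] [ 0.1993374  -0.0856734   2.63564769]
gap 0.011601270478457267 [ 0.01056152  1.26788447 -1.63332779]
knob_grip [377. 139.] 0.79 [0.5411 0.0918 0.15  ]
tank_mouth [257. 161.] 0.89 [0.5022 0.2228 0.085 ]
tank [302. 144.] 0.71 [0.5141 0.1627 0.    ]
dipstick [286. 254.] 0.89 [0.492  0.1876 0.32  ]
10.1167 [0.49026183 0.18930539 0.36003159]
```

View pics/tk1.png

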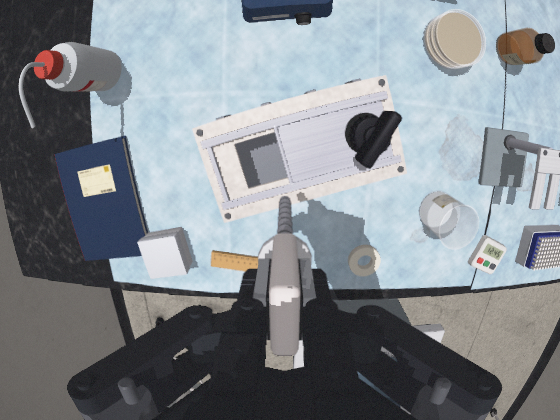

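The wrist view shows the stick held, the mouth dark at about (235–289, 132–187), deck corners near (193,129), (386,76), (405,172), (223,220), and the knob at (377,139).

Run:
```python
from h import *
from itertools import combinations
C=[atz(ray("wrist",q),.085)[:2] for q in [(193,129),(386,76),(405,172),(223,220)]]
print(np.round(C,4).tolist())
C=np.array(C); print("centre",C.mean(0),"L",np.linalg.norm(C[0]-C[1]),np.linalg.norm(C[3]-C[2]),"W",np.linalg.norm(C[0]-C[3]),np.linalg.norm(C[1]-C[2]))
for a,b in((1,0),(2,3)): d=C[a if 0 else b]-C[a]; print("y dir deg",np.degrees(np.arctan2(d[1],d[0])))
M=[atz(ray("wrist",q),.085)[:2] for q in [(236,145),(246,187),(289,180),(277,132)]];print(np.round(M,4).tolist())
```

```text
[[0.542, 0.3048], [0.615, 0.067], [0.4938, 0.0319], [0.4221, 0.2694]]
centre [0.51822954 0.16825677] L 0.24877081327989184 0.24807333538307547 W 0.12496177798321116 0.12625750306781952
y dir deg 107.08454254540341
y dir deg 106.78743311596585
[[0.5213, 0.2501], [0.4676, 0.2379], [0.4778, 0.1836], [0.5379, 0.1997]]
```

Run:
```python
from h import *
o=down(np.radians(-88.6))
movel([0.502,0.221,0.34],o,speed=0.15)
movel([0.502,0.221,0.185],o,speed=0.2)
movel([0.502,0.221,0.1605],o,speed=0.06)
print("dip",read_eef_pos(),read_ft_force(),read_finger_gap())
pause(0.2)
movel([0.502,0.221,0.36],o,speed=0.2)
s=np.array([np.cos(np.radians(1.4)),np.sin(np.radians(1.4)),0]); p=np.array([0.493,-0.1958,0.1637])
q=p-0.06*s
move_ptp([q[0],q[1],0.36],o)
movel([q[0],q[1],0.175],o,speed=0.18)
print(read_eef_pos(),read_ft_force())
im=read_camera("side");save("ret",im[110:260,240:400].repeat(4,0).repeat(4,1))
print(read_time_s())
```

```text
dip [0.50171328 0.22086323 0.15999258] [-0.2297012   0.42914578 -0.19180704] 0.01104689458149285
[ 0.43398847 -0.19748372  0.1759307 ] [-0.15868172 -0.08043202  0.19144519]
16.15
```

View pics/ret.png

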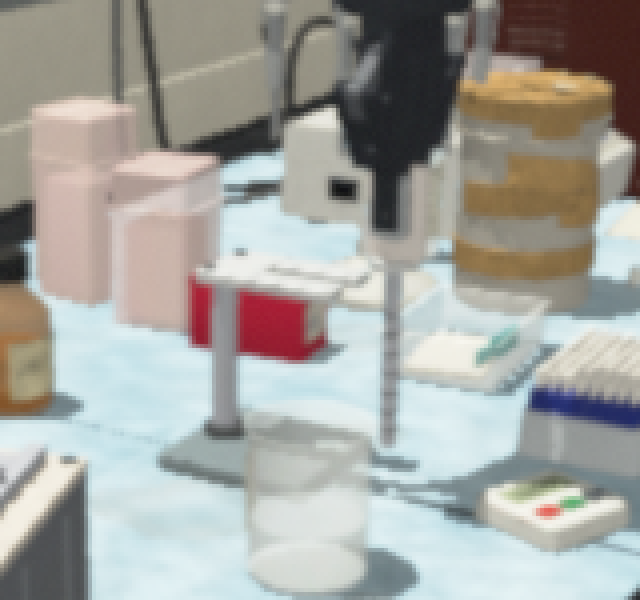

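The stick hangs upright in front of the fork, with the collar (crop (393,250)) above the plate (crop (372,280)). I'll insert it.

Run:
```python
from h import *
o=down(np.radians(-88.6))
s=np.array([np.cos(np.radians(1.4)),np.sin(np.radians(1.4)),0]); p=np.array([0.4925,-0.1957,0])
for d in(-.03,0):
    movel((p+d*s+[0,0,.1755]).tolist(),o,speed=0.06); print(read_eef_pos(),read_ft_force())
movel([p[0],p[1],.1645],o,speed=0.05); print(read_eef_pos(),read_ft_force())
move_gripper(0.05); 
movel([p[0],p[1],.26],o,speed=0.15)
a=look(["dipstick","stand_seat"],"hung")
for n in a: print(n,a[n][2],round(a[n][1],2),np.round(atz(a[n][0],.125),4))
save("hungc",cv2.imread("pics/hung.png")[:,:,::-1])
im=read_camera("side");c=cv2.resize(im[110:260,240:400],(448,420));w=read_camera("wrist")[:,100:440]
save("hung2",np.hstack([c,w])); print(read_time_s())
```

```text
[ 0.46240083 -0.19643171  0.17526062] [ 0.20606967  0.24617074 -0.60865088]
[ 0.49238187 -0.19568178  0.17528468] [ 0.45129751 -0.85299419 -1.03882653]
[ 0.49185672 -0.19561581  0.16393944] [ 0.28496021  0.86118023 -1.07448523]
19.3
```

View pics/hung2.png

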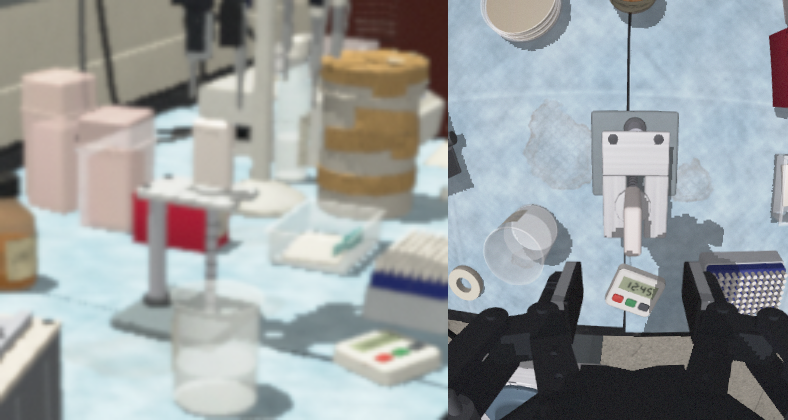

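The dipstick hangs in the fork with its handle upright at the seat. Next is a close look at the knob.

Run:
```python
from h import *
def P(p,d): 
    q=inverse_kinematics(p,down(np.radians(d)));return None if q is None else np.round(q,2)
k=[0.541,0.092,0.26]
for d in(-124,-58,-140,56,122,40): print(d,P(k,d))
o=down(np.radians(-124))
move_ptp([0.54,0.06,0.30],o); a=look(["knob_grip"],"k1")
movel([0.56,0.13,0.30],o,speed=0.2); b=look(["knob_grip","tank"],"k2")
print(a["knob_grip"][1:],b["knob_grip"][1:],tri([a["knob_grip"][0],b["knob_grip"][0]]))
for v in(a,b): print(np.round(atz(v["knob_grip"][0],.15),4))
w=cv2.imread("pics/k1.png");x=cv2.imread("pics/k2.png")
def crop(i,c): 
    u,v=map(int,c); u0=max(u-70,0);v0=max(v-70,0); print(u0,v0); return cv2.resize(i[v0:v0+140,u0:u0+140],(400,400),interpolation=cv2.INTER_CUBIC)
cv2.imwrite("pics/kc.png",np.hstack([crop(w,a["knob_grip"][2]),crop(x,b["knob_grip"][2])]))
print(read_time_s())
```

```text
-124 [-0.52  0.18  0.31  1.85 -0.06  1.12 -2.35]
-58 [-0.47  0.18  0.25  1.84 -0.05  1.12 -1.21]
-140 [-0.54  0.18  0.33  1.85 -0.07  1.12 -2.63]
56 [-0.32  0.18  0.09  1.84 -0.02  1.12  0.75]
122 [ 0.76  0.45 -1.23  1.79  0.45  1.23  1.53]
40 [-0.35  0.18  0.11  1.84 -0.02  1.12  0.47]
(0.95, array([255., 217.])) (0.86, array([332., 192.])) (array([0.53977063, 0.09103343, 0.14502574]), [np.float64(0.0), np.float64(0.0)])
[0.5409 0.0897 0.15  ]
[0.5414 0.0909 0.15  ]
185 147
262 122
21.1167
```

View pics/kc.png

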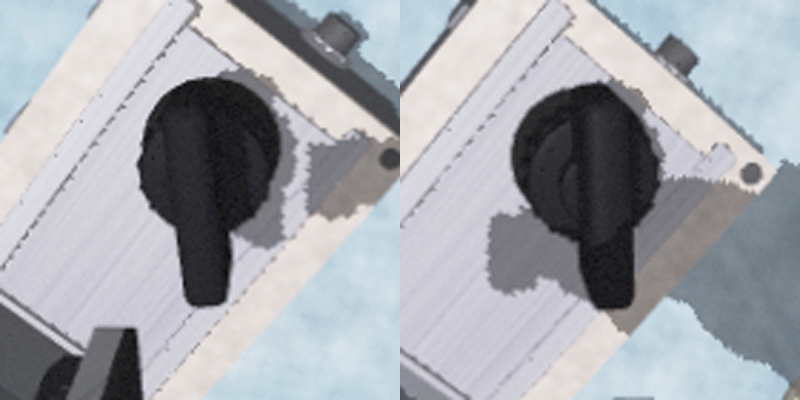

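Run:
```python
from h import *
def r(i,u,v):
    s=140/400
    if i==1:
        o,d=ray("wrist",[185+u*s,147+v*s]); return o-np.array([.02,.07,0]),d
    return ray("wrist",[262+(u-400)*s,122+v*s])
for A,B in (((185,108),(592,90)),((206,303),(608,306))):
    p,q=r(1,*A),r(2,*B); print(tri([p,q]),[np.round(atz(x,z)[:2],4).tolist() for x in(p,q) for z in(.15,.16,.166)])
for z in (.150,.157,.166):
  for i,(A,B) in((1,((185,108),(206,303))),(2,((592,90),(608,306)))):
    a,b=atz(r(i,*A),z),atz(r(i,*B),z);d=a-b;print(z,i,np.degrees(np.arctan2(d[1],d[0])),np.linalg.norm(d),(a+b)/2)
```

```text
(array([0.57024607, 0.07398966, 0.1534763 ]), [np.float64(2.3), np.float64(2.3)]) [[0.5674, 0.0754], [0.5689, 0.0731], [0.5698, 0.0717], [0.5719, 0.0734], [0.5739, 0.0737], [0.5751, 0.0739]]
(array([0.51430065, 0.10498659, 0.1599323 ]), [np.float64(0.2), np.float64(0.2)]) [[0.5106, 0.1086], [0.5142, 0.105], [0.5163, 0.1029], [0.5102, 0.1058], [0.5145, 0.1049], [0.5171, 0.1044]]
0.15 1 -30.269651688574033 0.06581560351854066 [0.5390203  0.09196575 0.15      ]
0.15 2 -27.716415216104156 0.06963990880413619 [0.5410255  0.08960513 0.15      ]
0.157 1 -30.269651688573994 0.06413035744104059 [0.54078227 0.08992174 0.157     ]
0.157 2 -27.716415216104146 0.0678567392079389 [0.54324823 0.08941395 0.157     ]
0.166 1 -30.26965168857399 0.06196361248425477 [0.54304765 0.08729372 0.166     ]
0.166 2 -27.71641521610413 0.06556409258425674 [0.54610603 0.08916814 0.166     ]
```

Run:
```python
from h import *
o=down(np.radians(-119)); k=np.array([0.541,0.0912,0])
movel([k[0],k[1],.24],o,speed=0.2)
movel([k[0],k[1],.147],o,speed=0.12); print(read_ft_force())
move_gripper(0.0,40)
f0=np.array(read_ft_force());print("gap",read_finger_gap(),f0,read_ft_torque(),read_eef_pos())
u=np.array([np.cos(np.radians(106.95)),np.sin(np.radians(106.95)),0])
s=.05; movel((k+u*s+[0,0,.147]).tolist(),o,speed=0.08)
print(read_eef_pos(),(np.array(read_ft_force())-f0).round(1))
while s<.078:
    s+=.002; movel((k+u*s+[0,0,.147]).tolist(),o,speed=0.05)
    f=(np.array(read_ft_force())-f0); e=np.array(read_eef_pos())-k
    print(round(s,3),f.round(1),round(e@u,4))
    if f@u<-9: break
print(read_finger_gap(),read_time_s())
```

```text
[ 0.19768284 -0.35339929 -0.12142453]
gap 0.013679740470209874 [-1.57780072 -1.51799103  3.12170528] [-0.20224973  0.47149171  0.0024237 ] [0.54105596 0.09087849 0.1477476 ]
[0.52591977 0.14027864 0.14766503] [-1.4  1.2  3.3]
0.052 [-1.1  0.4  3.3] 0.0522
0.054 [-1.3 -0.4  3. ] 0.0538
0.056 [-1.8 -0.5  3. ] 0.0557
0.058 [-1.3 -0.7  3.6] 0.0577
0.06 [-1.4  0.   3.5] 0.0597
0.062 [-1.5 -1.   3.3] 0.0617
0.064 [-1.1 -0.1  3.6] 0.0637
0.066 [-0.5 -3.   3.7] 0.0641
0.068 [ 0.8 -4.9  3.1] 0.0643
0.07 [ 1.1 -7.3  2.4] 0.0646
0.072 [ 1.  -9.5  3.8] 0.0648
0.013427340789149672 26.4917
```

```bash
cat >> h.py <<'E'
k=np.array([0.541,0.0912,0]); u=np.array([np.cos(np.radians(106.95)),np.sin(np.radians(106.95)),0]); c=k+u*.0650
E
python3 - <<'E'
from h import *
for i,a in enumerate(np.linspace(-119,-59,5)[0:]):
    z=.147+np.radians(a+119)*.0015
    move_ptp([c[0],c[1],z],down(np.radians(a)))
    print(round(a),np.round(read_ft_force(),1),np.round(read_ft_torque(),2),np.round(read_eef_pos(),4),read_time_s())
print(read_finger_gap(), tri and (lambda R:np.degrees(np.arctan2(R[1,1],R[0,1])))(__import__("scipy.spatial.transform",fromlist=["x"]).Rotation.from_quat(read_tcp_rot()).as_matrix()))
move_gripper(0.045); pause(0.4)
movel([c[0],c[1],.26],speed=0.2)
a=look(["knob_grip"],"d1"); x=cv2.imread("pics/d1.png")
cam0=cam("side");im=read_camera("side");t=tip_of("side","knob_grip")
r=ray("side",t[0]["at"],cam0);print(t[0],tri([r,a["knob_grip"][0]]),read_time_s())
cv2.imwrite("pics/d.png",np.hstack([x[100:400,100:460],im[150:290,120:280][:,:,::-1].repeat(2,0).repeat(2,1)[:300].copy() if 0 else cv2.resize(im[150:290,120:280][:,:,::-1],(343,300))]))
E
```

```text
-119 [-2.8 -1.8  6.6] [-0.42  0.54 -0.03] [0.5224 0.152  0.1477] 26.7417
-104 [-3.7 -3.9  7.4] [-0.71  0.52  0.04] [0.5221 0.1522 0.148 ] 27.0917
-89 [-3.2 -4.2  7.6] [-0.79  0.62  0.03] [0.522  0.1519 0.1484] 27.4417
-74 [-2.2 -4.4  6.8] [-1.07  0.56  0.06] [0.522  0.1516 0.1485] 27.7917
-59 [ 1.  -6.2 -3.1] [-1.25 -0.23  0.04] [0.522  0.1513 0.1477] 28.1417
0.013657516678654622 -59.38864839949567
{'at': [209.7, 209.0], 'confidence': 0.68} (array([0.5222548 , 0.15102645, 0.14984878]), [np.float64(3.5), np.float64(3.5)]) 29.8583
```

View pics/d.png

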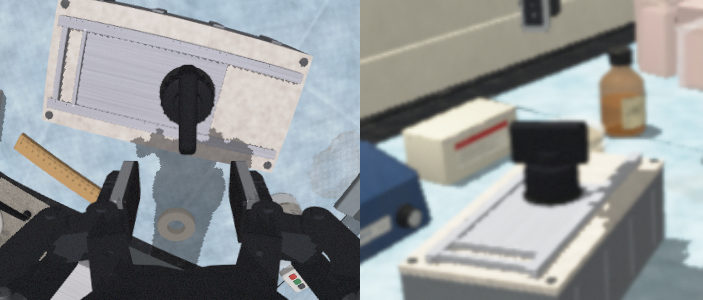

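Run:
```python
from h import *
K,T=cam("side")
def pr(p):
    q=T[:3,:3]@p+T[:3,3]; v=K@q; return np.round(v[:2]/v[2],1)
for z in(.1605,.152,.1485,.1395): print(z,pr(np.r_[c[:2],z]), "crop",( (pr(np.r_[c[:2],z])-[120,150])*[343/160,300/140]+[360,0]).round())
# start position check in the first side image
for z in(.159,.147): print("start",z,pr(np.r_[k[:2],z]))
i=cv2.imread("pics/side.png"); 
im=read_camera("side"); t=tip_of("side","knob_grip");print(t)
A=cv2.resize(i[165:255,170:270],(400,360),interpolation=cv2.INTER_CUBIC);B=cv2.resize(im[170:260,160:260][:,:,::-1],(400,360),interpolation=cv2.INTER_CUBIC)
cv2.imwrite("pics/cmp.png",np.hstack([A,B]))
```

```text
0.1605 [206.7 204.6] crop [546. 117.]
0.152 [207. 209.] crop [547. 126.]
0.1485 [207.2 210.9] crop [547. 130.]
0.1395 [207.5 215.6] crop [548. 141.]
start 0.159 [221.  194.1]
start 0.147 [221.3 200. ]
[{'at': [211.1, 213.0], 'confidence': 0.6}]
```

View pics/cmp.png

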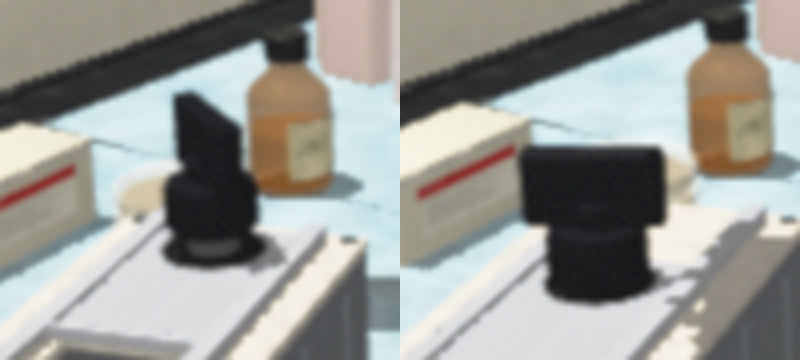

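The comparison (start left, now right) shows the grey stud gap under the skirt has gone and the knob sits lower, so it has dropped. Now I'll screw it forward.

Run:
```python
from h import *
print([inverse_kinematics([c[0],c[1],.138],down(np.radians(a)))[6].round(2) for a in(-60,-136,-142)])
d=lambda a:down(np.radians(a))
movel([c[0],c[1],.1395],d(-59.4),speed=0.12); print(read_ft_force())
move_gripper(0.0,40); print("gap",read_finger_gap(),np.round(read_eef_pos(),4),np.round(read_ft_torque(),2))
for a in [-75,-90,-105,-120,-130,-134,-136,-138,-140,-142,-144]:
    z=.1395+np.radians(a+59.4)*.0015
    move_ptp([c[0],c[1],z],d(a))
    t=np.array(read_ft_torque()); R=__import__("scipy.spatial.transform",fromlist=["x"]).Rotation.from_quat(read_tcp_rot()).as_matrix()
    print(a,np.round(np.degrees(np.arctan2(R[1,1],R[0,1])),1),np.round(read_ft_force(),1),t.round(2),np.round(read_eef_pos(),4))
    if a<-130 and abs(t[2])>0.6: break
print(read_time_s())
```

```text
[np.float64(-1.38), np.float64(-2.66), np.float64(-2.76)]
[1.03934743 0.17029541 0.53800816]
gap 0.013750516406596308 [0.5235 0.1522 0.1405] [-0.59 -0.3  -0.02]
-75 -74.9 [ 1.8 -4.8  4.7] [-1.   -0.6  -0.07] [0.5235 0.1522 0.1399]
-90 -89.9 [ 2.1 -5.2  3.8] [-1.13 -0.66 -0.09] [0.5236 0.152  0.1396]
-105 -104.9 [ 1.7 -5.   3.6] [-1.17 -0.67 -0.1 ] [0.5237 0.1518 0.1392]
-120 -119.9 [ 1.7 -5.6  4.1] [-1.22 -0.64 -0.07] [0.5237 0.1516 0.1387]
-130 -129.9 [ 2.7 -5.8  4.6] [-1.32 -0.71 -0.12] [0.5236 0.1515 0.1384]
-134 -133.9 [ 2.1 -5.5  4.1] [-1.31 -0.67 -0.08] [0.5236 0.1515 0.1383]
-136 -135.9 [ 1.  -5.7  4.3] [-1.31 -0.71 -0.05] [0.5236 0.1515 0.1383]
-138 -137.7 [ 3.3 -5.1  4.8] [-1.39 -0.64  0.55] [0.5236 0.1515 0.1383]
-140 -139.5 [ 2.5 -6.6  4.6] [-1.6  -0.66  1.04] [0.5237 0.1515 0.1383]
34.15
```

Run:
```python
from h import *
move_ptp([c[0],c[1],.1375],down(np.radians(-137)))
move_gripper(0.045); movel([c[0],c[1],.30],speed=0.2); pause(0.3)
im=read_camera("scene"); save("fin",cv2.resize(im[130:330,150:380],(690,600),interpolation=cv2.INTER_CUBIC)); print(read_time_s())
```

```text
36.125
```

View pics/fin.png

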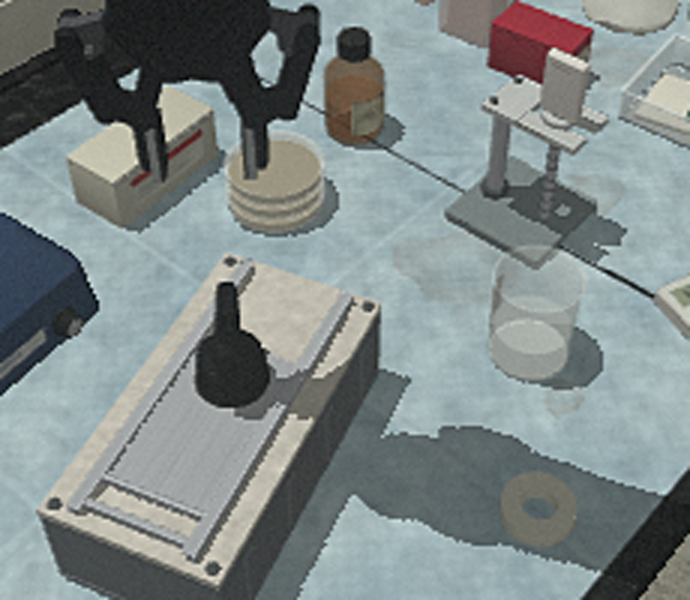

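The final picture shows the hatch shut, the knob low and turned forward, the dipstick hanging at (565,90), and the beaker upright at (535,315).

```bash
python3 -c "
from bench import *
print(sign_off())"
```

```text
the job is handed in; nothing more can be done
None
```

The job is handed in at about 36 s: tank dipped to about 2 mm above its floor, dipstick hung back in the fork, hatch shut, knob dropped and screwed to its stop, beaker untouched.

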